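Set a cast specimen block under the bench lens and hold the lens arm at its mark

TASK

Lift the cast specimen block out of the open mould and seat it, upright, in the recess of the lens stage, and let it go. Then squeeze the lock button on the lens arm's grip head, draw the telescoping arm out until its pointer stands at the long mark of the stage's scale, and finish while still holding the head there with the button squeezed in (the button also lights the lens). Leave the bottle, dish, vial and tube rack as they are.

Things in the scene. Friction and masses are not known exactly. Their poses are not given: they have to be found in the camera images.
- block_centre (a point): Centre of the loose off-white cast block (60 g, 42 mm high), 21 mm above its underside, z up. Foot 40 x 28 x 18 mm high (own x, y, z); on it an upright rib to hold: 36 mm long (own x), 12 mm wide (own y), 24 mm high. It starts standing in the mould, underside 8 mm and rib top 50 mm above the table. Looks the same turned half round.
- mould: Fixed dark steel mould, 95 x 75 x 24 mm high (own x, y, z), on the table; origin at the centre of its underside. An open cavity 43 x 31 mm, 16 mm deep, in the middle of its top holds the block, whose axes are parallel to the mould's.
- nest (a point): Floor centre of the recess in the fixed aluminium lens stage, 6 mm above the table. Recess 46 mm (own x) by 34 mm (own y), lip 6 mm high, 5 mm wide; the block's 40 mm side goes along own x, either way round. Own x: the way the arm extends; own y: its left. A scale strip stands on the stage at own y -79 to -95 mm, own x -31 to +31 mm, top 68 mm above the table.
- long_mark (a point): Inner end of the longest dark line on the white scale strip, in the strip's middle (the other lines are short, 5 mm apart), 70 mm above the table. Own x is the direction in which the arm extends.
- pointer (a point): Tip of the thin dark pointer that stands out sideways (own -y) from the lens and passes 2 mm from the scale's edge, 70 mm above the table. Own x: the way the arm extends; the pointer is at the mark when both are level along own x. The lens (radius 30 mm, top 74 mm, underside 66 mm above the table) is centred 77 mm from here along own +y.
- grip_head (a point): On the arm's centre line in its grey grip head, 77 mm above the table. Head: 40 mm long (own x, the way the arm extends), 55 to 95 mm above the table, flat side at own y -14 mm; lock button on the +y side. Take it from above across own y, a finger on each. It lies 80 mm behind the pointer along own x, at least 45 mm ahead of the fixed channel (36 mm wide, top 93 mm up).
- lock_button (a joint): Travel of the black lock button (m): 0 out, 0.005 fully in. 24 mm long, 20 mm high, at the height of grip_head; its face is at own y +19 mm of the head when out, +14 mm fully in (33 and 28 mm across head and button). Spring: 5 N at first, 8 N fully in. When out, a tooth locks the arm between notches 10 mm apart (up to 4 mm of play, over 25 N); from 0.0035 in the arm slides.
- lens_arm (a joint): Extension of the lens arm (m), 0 fully in to 0.17 fully out; starts locked at 0 to 0.02. Slides with about 1.5 N of friction when the button is in. The mark lies at an extension between 0.095 and 0.135.
- reagent_bottle: Loose green bottle, 68 mm across, 160 mm high; bystander. Origin at the centre of its underside.
- petri_dish: Loose open glass dish, 90 mm across, 15 mm high; bystander. Origin at the centre of its underside.
- vial: Loose small white vial with a blue cap, 24 mm across, 45 mm high; bystander. Origin at the centre of its underside.
- tube_rack: Loose white rack with tubes, 70 x 160 mm, 76 mm high; bystander. Origin at the centre of its underside.
Not all that is in view belongs to the job. Leave any orange or red look-alike of the part that bears block_centre alone. What is shaped like the part that bears nest but purple is not meant.

How it is judged:
By the outcome, as a careful person would: the job done as asked, in the order asked, and still so for the second after the job is handed in, while the arm keeps its last pose, push and grip.
It also fails if it takes over 48 s, if anything falls off the work surface, if the arm or the gripper's body presses on something with over 40 N, if the wrist force passes 120 N, or if a joint passes its speed limit or range.

ROBOT

A 7-joint arm with a two-finger parallel gripper is mounted at the origin on the work surface. World frame = base frame: x ahead of the robot, y to its left, z up, the work surface at z = 0. Lengths are in m, angles in rad, forces in N, time in s.
With the tool pointing down it reaches from about 0.425 to 0.925 m from the base axis. Payload 6.8 kg.
Tool frame: the origin (TCP) lies at the very end of the fingers, on their centre line; the grasp point (between the pads) lies 19 mm behind it; x points along the fingers, y is the direction in which the jaws open and shut, and the axes are right-handed (so a half turn about x gives the same grasp; the last joint's range is limited). The gripper opens to 85 mm and grips with 20 to 120 N. Pads are 22 mm wide; open, the fingers measure 114 mm over their backs; the gripper's body (76 mm by 85 mm) begins 54 mm behind the grasp point. The pads swing forward as they close: fully open they stand 13 mm farther back than shut.
Start: joints at [-0.108, 0.477, 0.022, 1.555, -0.011, 1.109, -0.083], TCP at [0.675, 0, 0.231] pointing down, gripper open.
Joint ranges: [-2.96, 2.96], [-0.34, 2.1], [-1.41, 1.46], [0.24, 2.44], [-1.37, 4.51], [0.17, 1.92], [-2.96, 2.96]. Speed limits (rad/s): [2.39, 2.39, 3.14, 3.14, 3.14, 3.14, 3.14].

INTERFACE

Orientations are given as a rotation vector (axis times angle).
In Python, from bench import get_obs, grab_frame, camera_info, hand_in gives the robot as it stands.
- The arm moves only by the tool apply_moves, never from a script. Its argument "series" is text: rows parted by semicolons, each of 7 numbers parted by spaces: the turn, a rotation vector about the tool's x, y, z in rad, then the shift along the tool's x, y, z in m, then the opening, from 0 (shut) to 1 (fully open). In form: wx wy wz tx ty tz hand; .... A call has 1 to 12 rows; each row is the pose to reach, as a shift and turn from the pose commanded when the call began, along the tool's axes at that moment; what a row does not reach only later rows make up. A row lasts 1/8 s, in which the tool goes at most 62.5 mm and 10.7 degrees, less where a joint would pass 70% of its speed; a pose out of reach is approached as far as the arm can. A call with a gripper value outside its range is refused whole. The fingers move at their own pace and stop on an object; "force" is the grip in N (left out, the last holds). Time passes only in rows, so rows that repeat a pose let the fingers close. It gives the time, the measured TCP pose, the force and the opening at its end, in the units of the state.
- get_obs(): the state, without advancing time (a new reading comes with each control period).
- grab_frame(name): name is "scene" or "side" or "wrist"; returns the picture (400x640x3 uint8, blue, green, red); there is no depth.
- camera_info(name): a dict with "fov_y" (degrees; the focal length in pixels is half the picture's height over the tangent of half this angle, whatever the lens; pixels are square), "cx", "cy" (the principal point, pixels), "rvec" (rotation vector, rad) and "tvec" (3), from world to camera coordinates, as OpenCV has them. Camera axes: x right, y down, z forward; pixel columns grow to the right and rows downward; lengths in m; the calibration is good to about 2 mm. A picture is of the moment at which its call begins: read the wrist's pose just before it. camera_info takes no time and is no camera call; for the wrist camera it gives the pose at the moment of the call.
- hand_in(): hands the job in, once; it reports no verdict.
The state is a dict: "clock": time; "joints": joint angles; "qvel": joint speeds; "tau": joint torques, N m; "tcp_pos": TCP position; "orientation": TCP orientation; "contact_force": force on the tool from outside, world axes, zero at the start; "moment": the same for the moment, N m; "grip_width": finger opening in m.
Only numpy, scipy, OpenCV 4.12 (cv2) and the standard library are available. Lean on these libraries where they do the work, as an engineer would, in place of code of your own. Each camera call takes 0.05 s, during which the arm holds its last target.

## Working session

There is one attempt and no reset: what is moved stays moved. The work goes in short steps, Python scripts to look and compute and a tool call to move; the robot and the scene stay as the last step left them, time stands still between calls to the robot, and variables do not carry over. Pictures are saved under pics/ and viewed, and the job is handed in when it is done.

Besides the shell and the picture viewer there is one more tool, called after "Call:" as name(argument=value, ...) on one line, values as JSON. apply_moves: Moves the arm, as the interface text tells. Its arguments: {"type":"object","properties":{"series":{"type":"string"},"force":{"type":"number"}},"required":["series"]}

```bash
ls; mkdir -p pics
python3 - <<'E'
from bench import *
import cv2
print(get_obs())
for n in ["scene","side","wrist"]:
    print(n,camera_info(n)); cv2.imwrite(f"pics/{n}0.png",grab_frame(n))
E
```

```text
pics
{'clock': 0.0, 'joints': array([-0.10809187,  0.47780034,  0.02232248,  1.55646347, -0.01151301,
        1.10932006, -0.08309279]), 'qvel': array([ 0.00107375, -0.00242686,  0.00086285,  0.00253882,  0.00026214,
        0.00184214, -0.00090495]), 'tau': array([-5.45967814e-04, -5.96443820e+01,  1.60769675e+00, -2.81194621e+01,
        1.24063640e-02,  9.39900521e-03,  2.20753498e-05]), 'tcp_pos': array([ 6.74393234e-01, -7.13907841e-06,  2.30320161e-01]), 'orientation': array([ 1.20820959,  1.2104951 , -1.21060324]), 'contact_force': array([-0.31179637,  0.01373759, -0.10344671]), 'moment': array([ 0.03349961, -0.01094166, -0.02540769]), 'grip_width': 0.08548877634355193}
scene {'fov_y': 54.172695422498784, 'cx': 314.84774294509566, 'cy': 204.45057421351348, 'rvec': array([ 0.79259329,  2.53679829, -1.17761458]), 'tvec': array([ 0.44046647, -0.19495786,  1.2249887 ])}
side {'fov_y': 49.68353948482377, 'cx': 315.92471261627423, 'cy': 197.02098215292938, 'rvec': array([ 2.15045576, -0.64976215,  0.30754415]), 'tvec': array([-0.43746808,  0.31172216,  0.62351849])}
wrist {'fov_y': 66.93326815484669, 'cx': 316.632616179771, 'cy': 199.63164615126314, 'rvec': array([-2.81261482e+00, -1.04615907e-03,  3.04544434e-04]), 'tvec': array([-0.67393388, -0.04087606,  0.38079276])}
```

View pics/scene0.png

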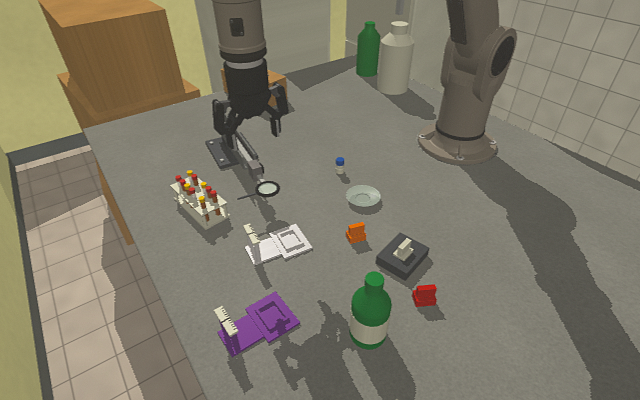

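View pics/side0.png

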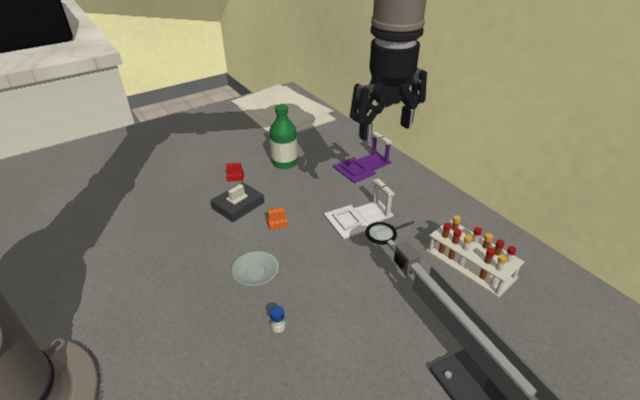

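View pics/wrist0.png

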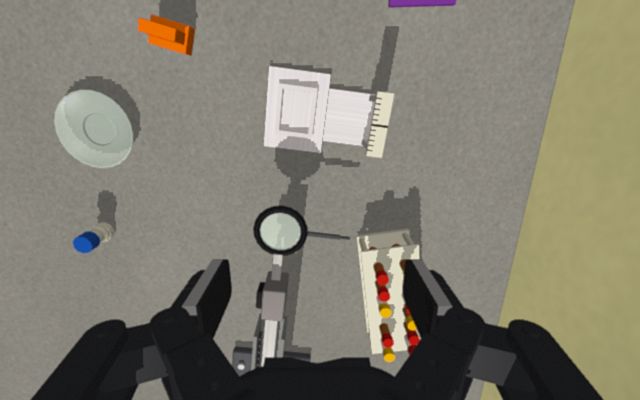

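The wrist view shows the white stage (recess ~298,105), scale with long mark ~(382,126), lens (280,230), and head (~272,295). The purple stage is at the top. The scene view shows the mould at (403,255). I'll zoom in for the measurements.

```bash
cat > h.py <<'E'
import numpy as np, cv2
from scipy.spatial.transform import Rotation as R
from bench import *
def cast(ci,u,v,z):
    f=200/np.tan(np.radians(ci["fov_y"]/2))
    M=R.from_rotvec(ci["rvec"]).as_matrix(); c=-M.T@ci["tvec"]
    d=M.T@np.array([(u-ci["cx"])/f,(v-ci["cy"])/f,1.])
    return c+d*(z-c[2])/d[2]
def proj(ci,p):
    f=200/np.tan(np.radians(ci["fov_y"]/2))
    q=R.from_rotvec(ci["rvec"]).as_matrix()@np.array(p)+ci["tvec"]
    return np.array([ci["cx"]+f*q[0]/q[2],ci["cy"]+f*q[1]/q[2]])
def crop(img,u0,v0,u1,v1,s,name):
    cv2.imwrite(name,cv2.resize(img[v0:v1,u0:u1],None,fx=s,fy=s,interpolation=cv2.INTER_CUBIC))
E
python3 - <<'E'
from h import *
w=cv2.imread("pics/wrist0.png"); s=cv2.imread("pics/scene0.png"); d=cv2.imread("pics/side0.png")
crop(w,230,50,430,200,4,"pics/w0c.png")
crop(w,230,200,390,320,5,"pics/w0d.png")
crop(s,360,220,440,280,8,"pics/s0c.png")
crop(d,200,175,270,225,8,"pics/d0c.png")
E
```

```text
(no output)
```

View pics/w0c.png

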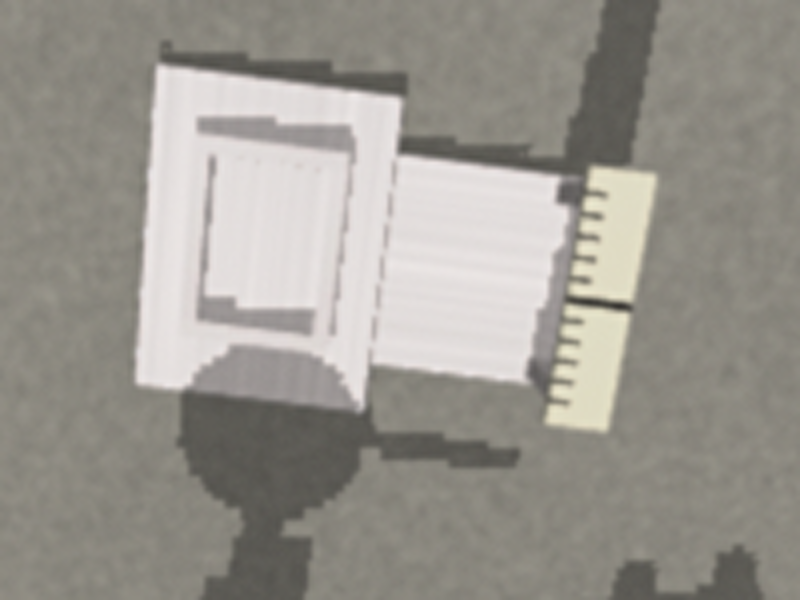

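View pics/w0d.png

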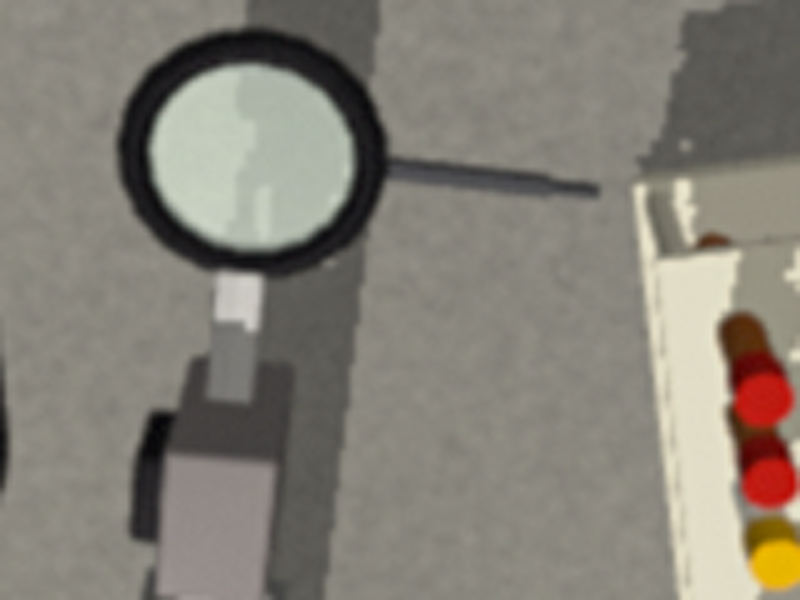

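View pics/s0c.png

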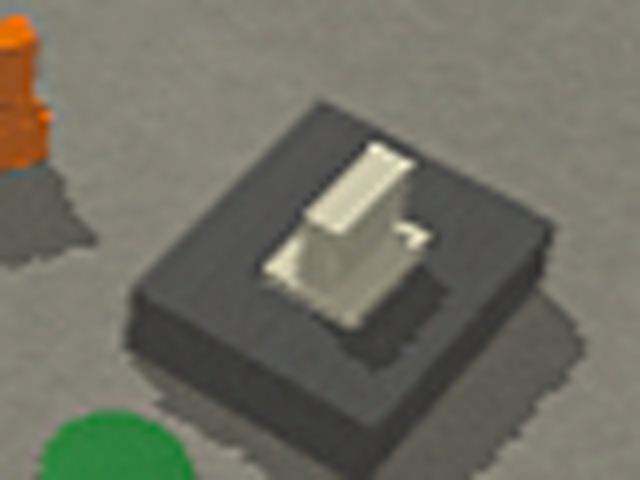

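View pics/d0c.png

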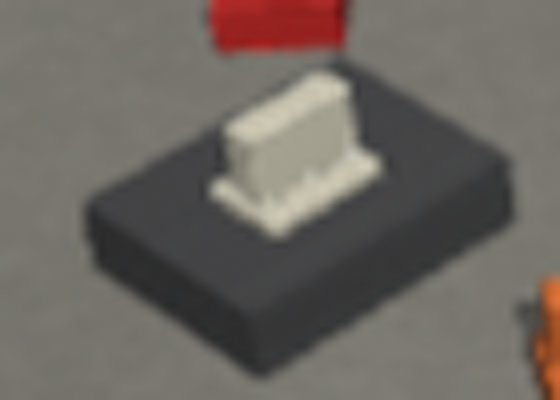

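```bash
cat >> h.py <<'E'
def un(c0,s,p): return (c0[0]+(p[0]+.5)/s-.5, c0[1]+(p[1]+.5)/s-.5)
E
python3 - <<'E'
from h import *
np.set_printoptions(precision=4,suppress=True)
w,s,d=[camera_info(n) for n in ("wrist","scene","side")]
def W(p,z): return cast(w,*un((230,50),4,p),z)
def W2(p,z): return cast(w,*un((230,200),5,p),z)
print("mark inner,outer",W((568,300),.068),W((632,306),.068))
print("scale corners",[W(p,.068) for p in ((588,165),(656,173),(608,432),(546,424))])
print("stage corners z6",[W(p,.006) for p in ((158,65),(403,96),(368,410),(135,383))])
print("lip outer?",[W(p,.012) for p in ((197,118),(353,128),(330,335),(197,322))])
print("pointer tip",W2((598,190),.07),"lens",W2((252,152),.074),)
print("head top",[W2(p,.095) for p in ((165,455),(275,460),(268,598),(158,595))])
def S(p,z): return cast(s,*un((360,220),8,p),z)
def D(p,z): return cast(d,*un((200,175),8,p),z)
print("mould scene top",[S(p,.024) for p in ((322,100),(553,228),(372,425),(133,290))])
print("mould side top",[D(p,.024) for p in ((340,62),(512,165),(262,312),(88,210))])
print("rib S",[S(p,.05) for p in ((375,142),(415,160),(345,233),(305,212))])
print("rib D",[D(p,.05) for p in ((325,72),(350,88),(250,145),(226,128))])
E
```

```text
mark inner,outer [0.7281 0.0585 0.068 ] [0.744  0.0571 0.068 ]
scale corners [array([0.731 , 0.0898, 0.068 ]), array([0.7473, 0.088 , 0.068 ]), array([0.7403, 0.0258, 0.068 ]), array([0.7244, 0.0278, 0.068 ])]
stage corners z6 [array([0.621 , 0.1169, 0.006 ]), array([0.6894, 0.109 , 0.006 ]), array([0.6801, 0.0205, 0.006 ]), array([0.6096, 0.0287, 0.006 ])]
lip outer? [array([0.632 , 0.1029, 0.012 ]), array([0.6754, 0.1003, 0.012 ]), array([0.6688, 0.0436, 0.012 ]), array([0.6298, 0.0474, 0.012 ])]
pointer tip [ 0.7102 -0.0632  0.07  ] lens [ 0.6344 -0.0522  0.074 ]
head top [array([ 0.6156, -0.1145,  0.095 ]), array([ 0.6394, -0.1157,  0.095 ]), array([ 0.6366, -0.1523,  0.095 ]), array([ 0.6119, -0.1515,  0.095 ])]
mould scene top [array([0.441, 0.209, 0.024]), array([0.4244, 0.2814, 0.024 ]), array([0.5133, 0.303 , 0.024 ]), array([0.5327, 0.2329, 0.024 ])]
mould side top [array([0.5119, 0.3012, 0.024 ]), array([0.5307, 0.2276, 0.024 ]), array([0.4435, 0.2074, 0.024 ]), array([0.4217, 0.2761, 0.024 ])]
rib S [array([0.4618, 0.2464, 0.05  ]), array([0.4578, 0.2575, 0.05  ]), array([0.4917, 0.2661, 0.05  ]), array([0.495 , 0.2546, 0.05  ])]
rib D [array([0.4928, 0.2646, 0.05  ]), array([0.4953, 0.2536, 0.05  ]), array([0.4607, 0.2449, 0.05  ]), array([0.4584, 0.2558, 0.05  ])]
```

Run:
```python
from h import *
np.set_printoptions(precision=4,suppress=True)
w,s,d=[camera_info(n) for n in ("wrist","scene","side")]
print("rack corner top",cast(w,357,237,.076),cast(w,373,352,.076),cast(w,418,232,.076))
print("orange S",cast(s,357,227,.042),cast(s,357,242,0),"D",cast(d,277,211,.042))
print("red S",cast(s,425,288,.042))
print("bottle S",cast(s,374,278,.16),"D",cast(d,281,108,.16), "base D",cast(d,285,165,0))
print("vial",cast(w,87,242,.045),"dish",cast(w,97,128,.01))
print(R.from_rotvec(get_obs()['orientation']).as_matrix())
```

```text
rack corner top [ 0.7179 -0.0595  0.076 ] [ 0.745  -0.2187  0.076 ] [ 0.7834 -0.0535  0.076 ]
orange S [0.5227 0.154  0.042 ] [0.5247 0.1601 0.    ] D [0.5186 0.141  0.042 ]
red S [0.5228 0.3603 0.042 ]
bottle S [0.6574 0.3528 0.16  ] D [0.6531 0.3459 0.16  ] base D [0.6514 0.3406 0.    ]
vial [ 0.3974 -0.0815  0.045 ] dish [0.4161 0.0494 0.01  ]
[[-0.0014  1.      0.    ]
 [-0.0001  0.     -1.    ]
 [-1.     -0.0014  0.0001]]
```

Call:
apply_moves(series="0.17 0 0 0.01 -0.025 -0.032 1; 0.34 0 0 0.02 -0.05 -0.064 1; 0.51 0 0 0.03 -0.075 -0.096 1; 0.68 0 0 0.04 -0.1 -0.128 1; 0.85 0 0 0.05 -0.125 -0.16 0.6; 1.02 0 0 0.06 -0.15 -0.192 0.6; 1.19 0 0 0.07 -0.175 -0.224 0.6; 1.326 0 0 0.08 -0.198 -0.255 0.6; 1.326 0 0 0.08 -0.198 -0.255 0.6; 1.326 0 0 0.08 -0.198 -0.255 0.6", force=40)

```text
clock: 1.4
tcp_pos: [0.4774, 0.2545, 0.1514]
orientation: [2.091, 0.258, -2.09]
contact_force: [0.4, -0.3, -0.3]
grip_width: 0.0513
```

Run:
```python
from h import *
np.set_printoptions(precision=4,suppress=True)
o=get_obs(); w=camera_info("wrist"); im=grab_frame("wrist"); cv2.imwrite("pics/w1.png",im)
print(o['clock'],o['tcp_pos'],R.from_rotvec(o['orientation']).as_matrix(),w)
print(proj(w,(.4767,.2553,.05)))
np.savez("w1.npz",**w)
```

```text
1.4 [0.4774 0.2545 0.1514] [[ 0.0003  0.2433 -0.97  ]
 [-0.0005 -0.97   -0.2433]
 [-1.      0.0005 -0.0002]] {'fov_y': 66.93326815484669, 'cx': 316.632616179771, 'cy': 199.63164615126314, 'rvec': array([-2.2622,  1.7639,  0.2907]), 'tvec': array([0.1319, 0.4809, 0.4743])}
[317.3399 200.0524]
```

View pics/w1.png

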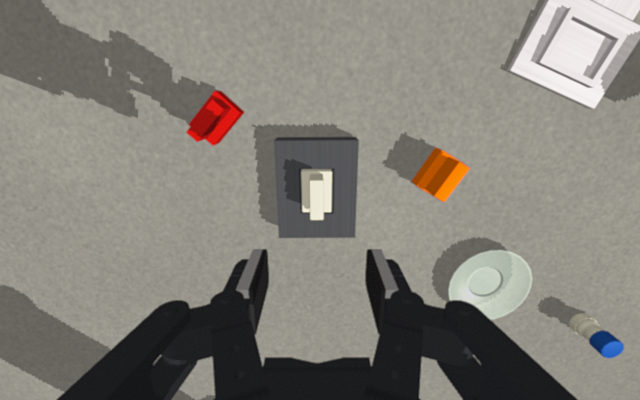

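Run:
```python
from h import *
im=cv2.imread("pics/w1.png"); crop(im,270,130,364,246,5,"pics/w1c.png")
```

```text
(no output)
```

View pics/w1c.png

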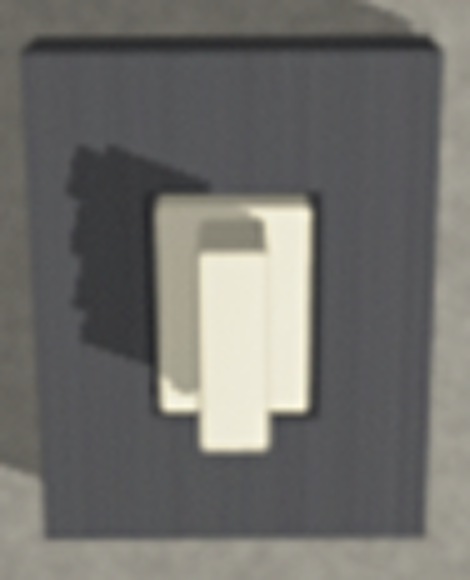

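Run:
```python
from h import *
np.set_printoptions(precision=4,suppress=True)
w=dict(np.load("w1.npz"))
def P(ps,z):
    q=np.array([cast(w,*un((270,130),5,p),z) for p in ps]); e=(q[0]+q[1]-q[2]-q[3])/2
    print(q.mean(0),"len",np.linalg.norm(e),"ang",np.degrees(np.arctan2(e[1],e[0])), "wid",np.linalg.norm(q[1]-q[0]))
P([(199,251),(265,251),(269,452),(198,452)],.05)
P([(22,50),(440,50),(424,538),(45,538)],.024)
P([(154,194),(316,194),(312,414),(158,414)],.026)
```

```text
[0.4762 0.2562 0.05  ] len 0.03625005909354129 ang 14.494477252140022 wid 0.011012039502906069
[0.4765 0.2563 0.024 ] len 0.09513850118601108 ang 14.48375329409408 wid 0.0739013191486113
[0.4773 0.2561 0.026 ] len 0.04266182628235222 ang 14.117139915960841 wid 0.02931777307321919
```

The block centre is (0.4765, 0.2562) at 14.4°, and the mould and rib measurements agree. I'll descend and grip.

Call:
apply_moves(series="-0.004 0 0 0.04 -0.002 0.0005 0.6; -0.004 0 0 0.08 -0.002 0.0005 0.6; -0.004 0 0 0.105 -0.002 0.0005 0.6; -0.004 0 0 0.121 -0.002 0.0005 0.6; -0.004 0 0 0.121 -0.002 0.0005 0.6; -0.004 0 0 0.121 -0.002 0.0005 0; -0.004 0 0 0.121 -0.002 0.0005 0; -0.004 0 0 0.121 -0.002 0.0005 0; -0.004 0 0 0.121 -0.002 0.0005 0; -0.004 0 0 0.121 -0.002 0.0005 0; -0.004 0 0 0.121 -0.002 0.0005 0", force=40)

```text
clock: 2.82
tcp_pos: [0.4766, 0.2568, 0.0309]
orientation: [2.09, 0.261, -2.088]
contact_force: [-1.6, -2.4, 6.2]
grip_width: 0.0111
```

Run:
```python
from h import *
o=get_obs(); print(o['tcp_pos'],o['grip_width'],o['contact_force'],o['clock'])
```

```text
[0.47656395 0.25680739 0.03091361] 0.011128892614664859 [-1.64588922 -2.38632226  6.19573341] 2.825
```

Call:
apply_moves(series="0 0 0 -0.015 0 0 0; 0 0 0 -0.04 0 0 0; 0 0 0 -0.08 0 0 0; -0.17 0 0 -0.12 0.04 -0.015 0; -0.34 0 0 -0.129 0.08 -0.03 0; -0.51 0 0 -0.129 0.12 -0.045 0; -0.68 0 0 -0.129 0.16 -0.06 0; -0.85 0 0 -0.129 0.2 -0.075 0; -1.02 0 0 -0.129 0.24 -0.088 0; -1.203 0 0 -0.129 0.281 -0.102 0; -1.203 0 0 -0.129 0.281 -0.102 0; -1.203 0 0 -0.129 0.281 -0.102 0")

```text
clock: 4.32
tcp_pos: [0.6436, 0.0103, 0.1595]
orientation: [1.297, 1.151, -1.297]
contact_force: [-0.5, 0.1, 0.3]
grip_width: 0.011
```

```bash
cat > snap.py <<'E'
from h import *
import sys
np.set_printoptions(precision=4,suppress=True)
n=sys.argv[1]
o=get_obs(); w=camera_info("wrist"); im=grab_frame("wrist"); cv2.imwrite(f"pics/{n}.png",im); np.savez(n+".npz",**w)
print(o['clock'],o['tcp_pos'],o['grip_width'],o['contact_force']);print(R.from_rotvec(o['orientation']).as_matrix())
E
python3 snap.py w2
```

```text
4.325 [0.6436 0.0103 0.1595] 0.011010641025498777 [-0.5022  0.0562  0.3421]
[[-0.0005  0.9928 -0.1198]
 [ 0.0007 -0.1198 -0.9928]
 [-1.     -0.0006 -0.0007]]
```

View pics/w2.png

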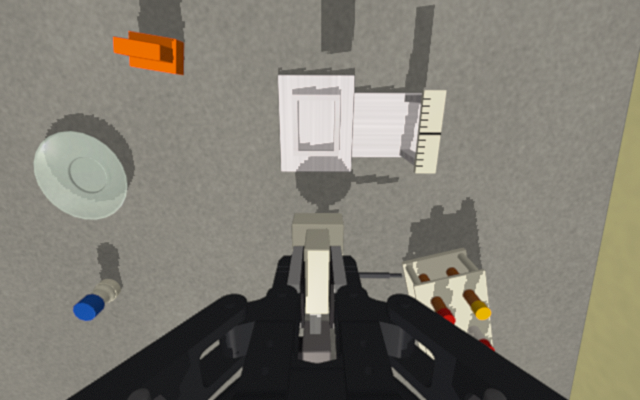

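Run:
```python
from h import *
im=cv2.imread("pics/w2.png"); crop(im,270,55,460,195,4,"pics/w2c.png"); crop(im,270,200,370,360,4,"pics/w2d.png")
```

```text
(no output)
```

View pics/w2c.png

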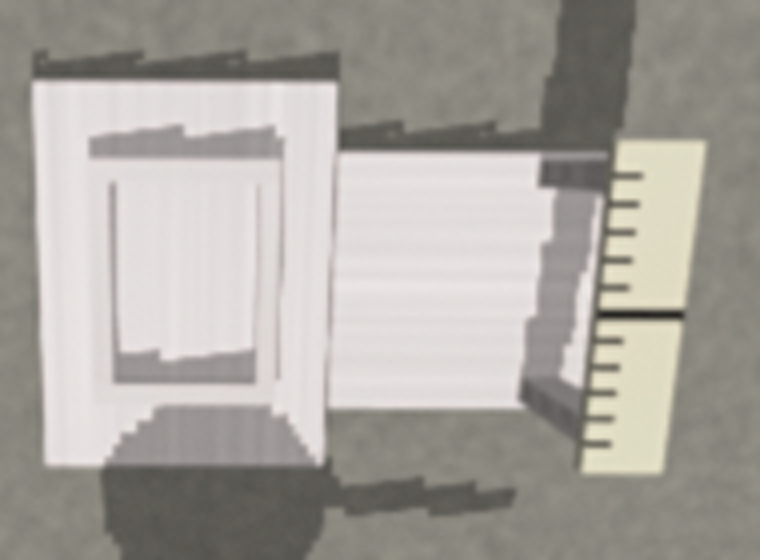

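View pics/w2d.png

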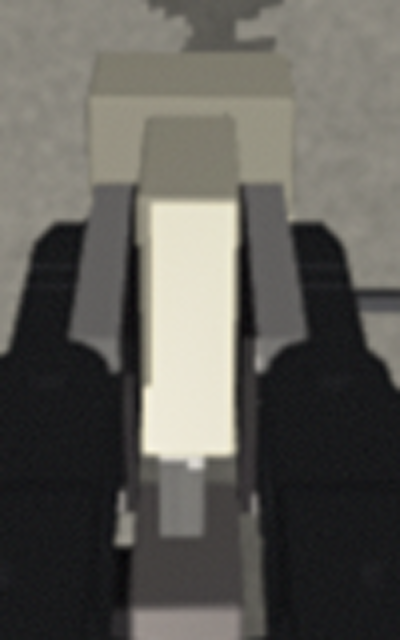

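Run:
```python
from h import *
np.set_printoptions(precision=4,suppress=True)
w=dict(np.load("w2.npz"))
def P(t,c0,ps,z):
    q=np.array([cast(w,*un(c0,4,p),z) for p in ps]); e=(q[0]+q[1]-q[2]-q[3])/2
    print(t,q.mean(0),"len",np.linalg.norm(e),"ang",np.degrees(np.arctan2(e[1],e[0])), "wid",np.linalg.norm(q[1]-q[0]))
c=(270,55)
P("plate",c,[(32,81),(338,81),(326,465),(45,465)],.006)
P("lip outer",c,[(89,158),(283,158),(278,403),(93,403)],.012)
P("scale",c,[(615,140),(707,140),(663,474),(582,474)],.068)
m=cast(w,*un(c,4,(598,314)),.068); print("mark",m, cast(w,*un(c,4,(685,315)),.068))
a=np.radians(83.2); print("nest via mark",m[:2]+.079*np.array([-np.sin(a),np.cos(a)]))
c=(270,200)
P("rib",c,[(145,198),(238,198),(235,457),(142,457)],.1786)
q=[cast(w,*un(c,4,p),.1546) for p in ((90,95),(294,95))]; print("foot far top edge",q, (q[0]+q[1])/2)
```

```text
plate [0.6494 0.0688 0.006 ] len 0.08919285174538381 ang 83.19242924350333 wid 0.06946213932911037
lip outer [0.6496 0.0689 0.012 ] len 0.0558910539111564 ang 83.00329991357253 wid 0.04398233139079047
scale [0.7357 0.058  0.068 ] len 0.06243531325019432 ang 83.34642475896945 wid 0.016770236164498072
mark [0.7275 0.059  0.068 ] [0.744  0.0568 0.068 ]
nest via mark [0.6491 0.0684]
rib [0.6432 0.0109 0.1786] len 0.035972106848003206 ang 82.61774920645658 wid 0.010656142414979603
foot far top edge [array([0.6326, 0.0328, 0.1546]), array([0.6594, 0.0295, 0.1546])] [0.646  0.0312 0.1546]
```

Call:
apply_moves(series="0 0 0 0 -0.001 -0.03 0; 0 0 0 0 -0.001 -0.058 0; 0 0 0 0.04 -0.001 -0.058 0; 0 0 0 0.08 -0.001 -0.058 0; 0 0 0 0.105 -0.001 -0.058 0; 0 0 0 0.115 -0.001 -0.058 0; 0 0 0 0.124 -0.001 -0.058 0; 0 0 0 0.1285 -0.001 -0.058 0; 0 0 0 0.1295 -0.001 -0.058 0; 0 0 0 0.1295 -0.001 -0.058 0; 0 0 0 0.1295 -0.001 -0.058 0")

```text
clock: 5.75
tcp_pos: [0.6503, 0.0673, 0.0303]
orientation: [1.297, 1.15, -1.296]
contact_force: [-0.5, 0.4, -0.0]
grip_width: 0.0111
```

```bash
python3 snap.py w3
python3 - <<'E'
from h import *
im=cv2.imread("pics/w3.png"); crop(im,200,100,440,280,3,"pics/w3c.png")
E
```

```text
5.75 [0.6503 0.0673 0.0303] 0.011134823762637693 [-0.4937  0.3797 -0.0074]
[[ 0.0008  0.9929 -0.1189]
 [ 0.0002 -0.1189 -0.9929]
 [-1.      0.0008 -0.0003]]
```

View pics/w3c.png

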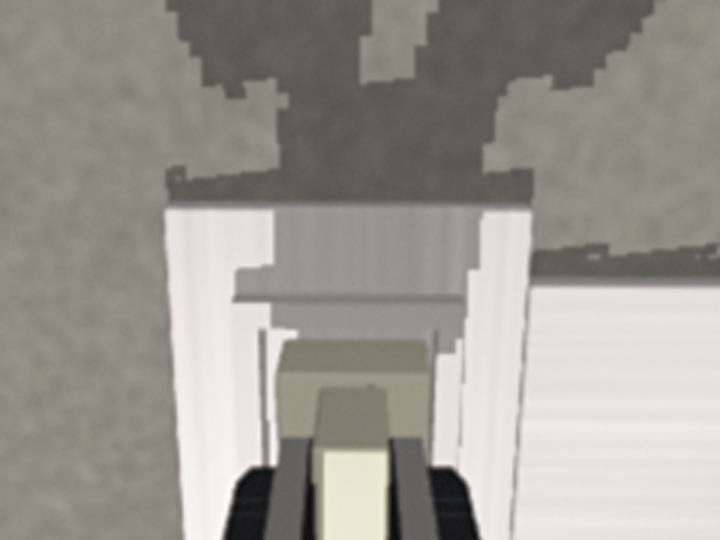

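Call:
apply_moves(series="0 0 0 0.001 -0.0005 -0.0005 0; 0 0 0 0.0015 -0.0005 -0.0005 0; 0 0 0 0.0015 -0.0005 -0.0005 0; 0 0 0 0.0015 -0.0005 -0.0005 0.4; 0 0 0 0.0015 -0.0005 -0.0005 0.4; 0 0 0 0.0015 -0.0005 -0.0005 0.4; 0 0 0 -0.02 -0.0005 -0.0005 0.5; 0 0 0 -0.06 -0.0005 -0.0005 0.6; 0 0 0 -0.1 -0.0005 -0.0005 0.6; 0 0 0 -0.13 0 0.02 0.7; 0 0 0 -0.13 0 0.04 0.7; 0 0 0 -0.13 0 0.04 0.7")

```text
clock: 7.3
tcp_pos: [0.6449, 0.0249, 0.1602]
orientation: [1.298, 1.148, -1.299]
contact_force: [-0.1, -0.4, -0.6]
grip_width: 0.0596
```

```bash
python3 snap.py w4
python3 - <<'E'
from h import *
im=cv2.imread("pics/w4.png"); crop(im,240,80,440,230,4,"pics/w4c.png")
cv2.imwrite("pics/side4.png",cv2.resize(grab_frame("side")[150:300,250:450],None,fx=4,fy=4,interpolation=cv2.INTER_CUBIC))
E
```

```text
7.3 [0.6449 0.0249 0.1602] 0.05957452528436277 [-0.1042 -0.3926 -0.606 ]
[[ 0.      0.9925 -0.1224]
 [-0.0012 -0.1224 -0.9925]
 [-1.      0.0002  0.0011]]
```

View pics/w4c.png

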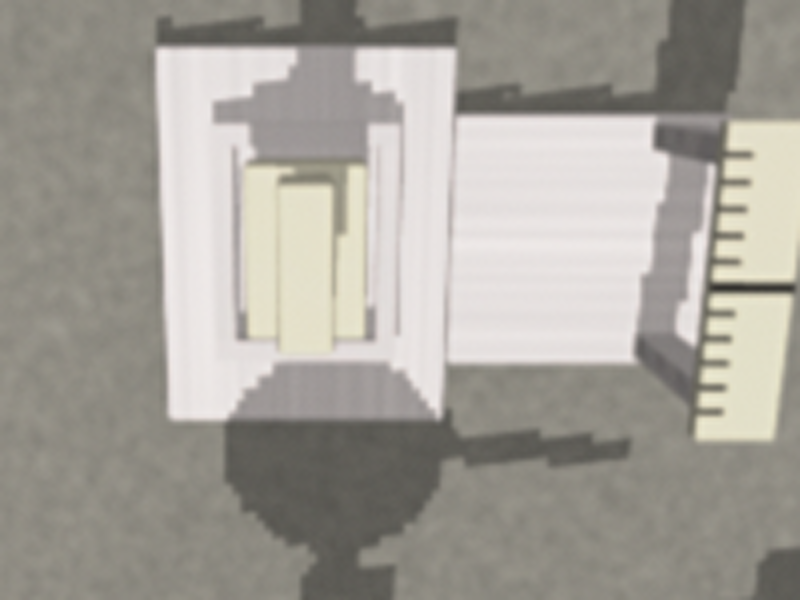

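View pics/side4.png

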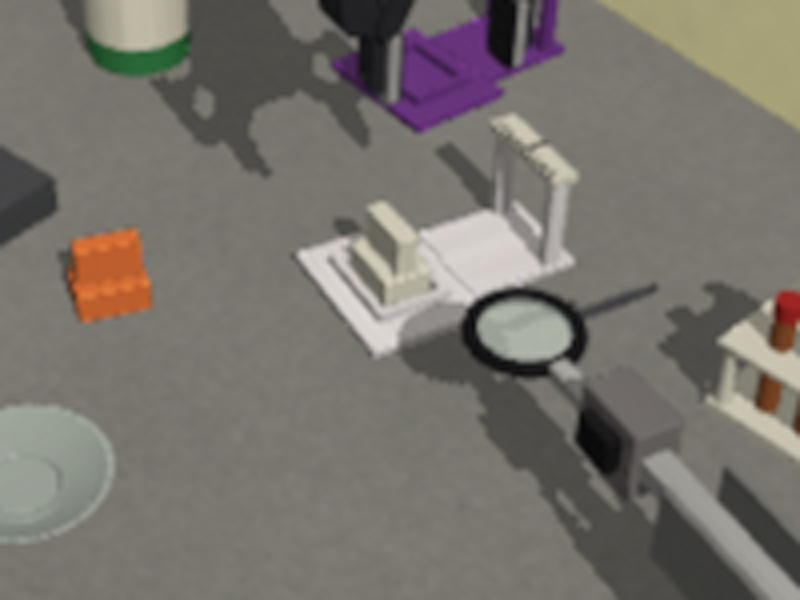

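View pics/w4.png

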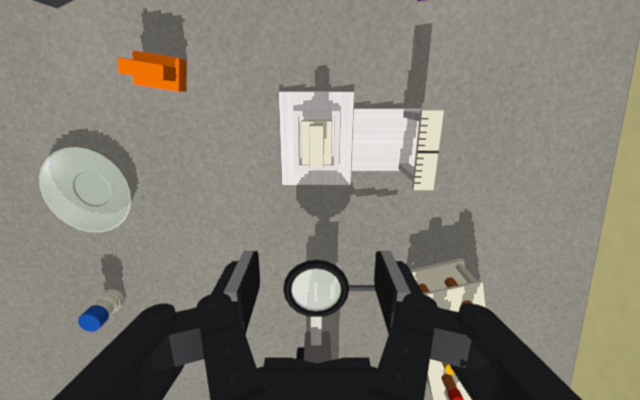

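The block is seated upright inside the lip (foot spans crop px 245–367 by 160–340, within the inner lip). Next I'll go over the grip head.

Call:
apply_moves(series="0 0 0 -0.03 0 0.04 0.7; 0 0 0 -0.04 0 0.09 0.7; 0 0 0 -0.04 0 0.135 0.7; 0 0 0 -0.04 -0.001 0.1595 0.7; 0 0 0 -0.04 -0.001 0.1595 0.7; 0 0 0 -0.04 -0.001 0.1595 0.7")

```text
clock: 8.15
tcp_pos: [0.6255, -0.1281, 0.199]
orientation: [1.295, 1.154, -1.295]
contact_force: [0.4, -0.1, -0.3]
grip_width: 0.0597
```

```bash
python3 snap.py w5
python3 - <<'E'
from h import *
im=cv2.imread("pics/w5.png"); crop(im,250,20,450,170,4,"pics/w5c.png"); crop(im,250,130,390,260,5,"pics/w5d.png")
E
```

```text
8.15 [ 0.6255 -0.1281  0.199 ] 0.05974820632596444 [ 0.4164 -0.1109 -0.3376]
[[-0.001   0.9932 -0.1163]
 [ 0.0016 -0.1163 -0.9932]
 [-1.     -0.0012 -0.0014]]
```

View pics/w5.png

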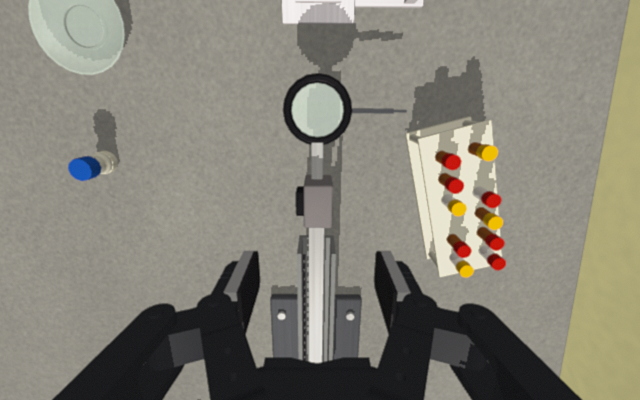

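View pics/w5c.png

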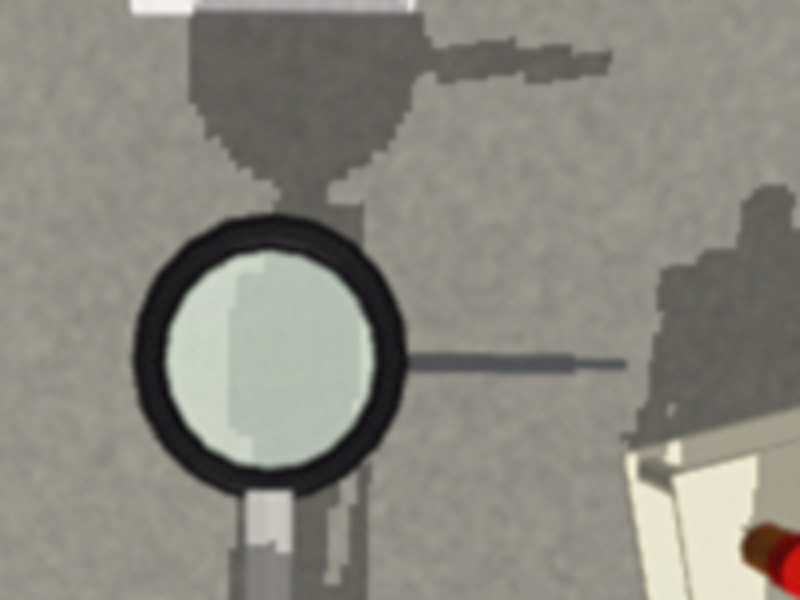

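View pics/w5d.png

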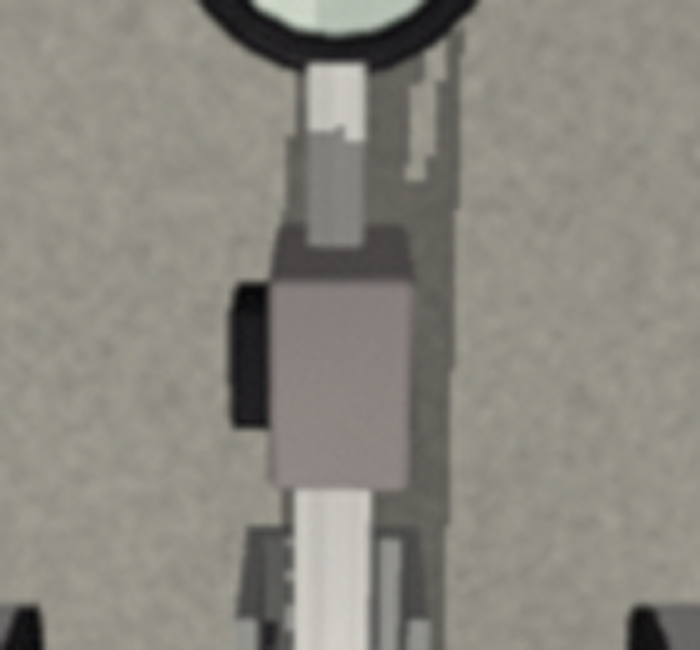

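Run:
```python
from h import *
np.set_printoptions(precision=4,suppress=True)
w=dict(np.load("w5.npz"))
def P(t,c0,s,ps,z):
    q=np.array([cast(w,*un(c0,s,p),z) for p in ps]); e=(q[0]+q[1]-q[2]-q[3])/2
    print(t,q.mean(0),"len",np.linalg.norm(e),"ang",np.degrees(np.arctan2(e[1],e[0])), "wid",np.linalg.norm(q[1]-q[0]))
P("head",(250,130),5,[(271,281),(413,281),(407,488),(274,488)],.095)
print("button face",cast(w,*un((250,130),5,(231,355)),.087))
p=cast(w,*un((250,20),4,(625,364)),.07);l=cast(w,*un((250,20),4,(270,356)),.074);print("ptr",p,"lens",l)
a=np.radians(83.2);ex=np.array([np.cos(a),np.sin(a)]);ey=np.array([-ex[1],ex[0]])
print("head from ptr",p[:2]+.077*ey-.08*ex,"lens", p[:2]+.077*ey)
m=np.array([.7278,.0588]); print("travel", (m-p[:2])@ex,(m-p[:2])@ey)
w4=dict(np.load("w4.npz"))
q=[cast(w4,*un((240,80),4,x),.048) for x in ((280,183),(333,183),(331,353),(278,353))];print("rib",np.mean(q,0))
m=cast(w4,*un((240,80),4,(711,287)),.068);print("mark4",m)
```

```text
head [ 0.6252 -0.1343  0.095 ] len 0.03831952774135987 ang 83.04462760877378 wid 0.024121204224855856
button face [ 0.6061 -0.1289  0.087 ]
ptr [ 0.7099 -0.0642  0.07  ] lens [ 0.634  -0.0535  0.074 ]
head from ptr [ 0.624  -0.1345] lens [ 0.6335 -0.0551]
travel 0.12424032292530132 -0.0031857873582790755
rib [0.6492 0.0689 0.048 ]
mark4 [0.7276 0.0592 0.068 ]
```

Call:
apply_moves(series="0 0 0 0 0 0 0.65; 0 0 0 0 0 0 0.65", force=30)

```text
clock: 8.45
tcp_pos: [0.6255, -0.1296, 0.1997]
orientation: [1.295, 1.152, -1.295]
contact_force: [0.5, -0.4, -0.1]
grip_width: 0.0553
```

Call:
apply_moves(series="0 0 0 0.03 -0.0004 0.005 0.65; 0 0 0 0.07 -0.0004 0.005 0.65; 0 0 0 0.1 -0.0004 0.005 0.65; 0 0 0 0.125 -0.0004 0.005 0.65; 0 0 0 0.138 -0.0004 0.005 0.65; 0 0 0 0.143 -0.0004 0.005 0.65; 0 0 0 0.143 -0.0004 0.005 0.65; 0 0 0 0.143 -0.0004 0.005 0.65")

```text
clock: 9.45
tcp_pos: [0.6251, -0.1357, 0.0578]
orientation: [1.297, 1.149, -1.295]
contact_force: [1.0, -0.3, -0.7]
grip_width: 0.0554
```

```bash
python3 snap.py w6; python3 -c "
from h import *
cv2.imwrite('pics/side6.png',cv2.resize(grab_frame('side')[180:330,330:480],None,fx=4,fy=4,interpolation=cv2.INTER_CUBIC))"
```

```text
9.45 [ 0.6251 -0.1357  0.0578] 0.05536190311115279 [ 0.9712 -0.2552 -0.6957]
[[ 0.0018  0.9929 -0.1188]
 [-0.0003 -0.1188 -0.9929]
 [-1.      0.0018  0.    ]]
```

View pics/w6.png

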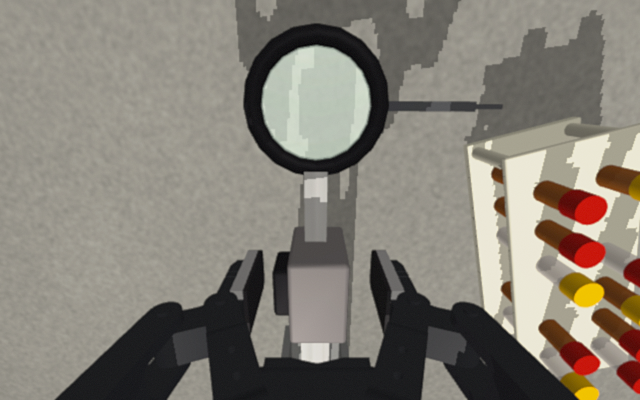

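View pics/side6.png

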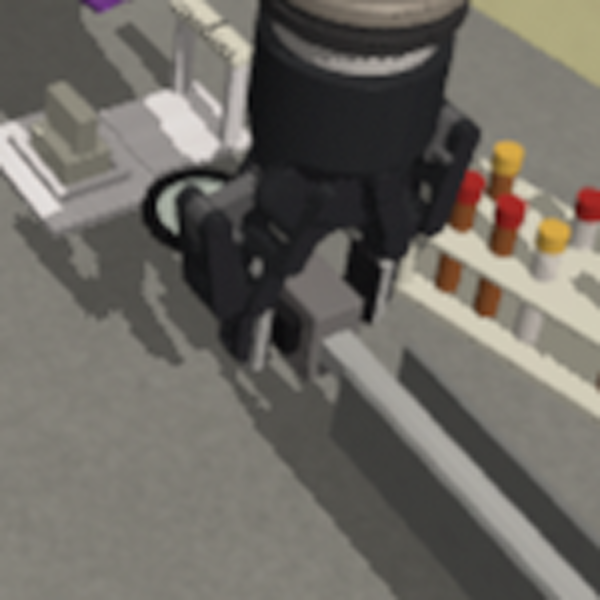

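Both fingers straddle the head and button and nothing else is touched, so I'll close.

Call:
apply_moves(series="0 0 0 0 0 0 0.4; 0 0 0 0 0 0 0; 0 0 0 0 0 0 0; 0 0 0 0 0 0 0; 0 0 0 0 0 0 0; 0 0 0 0 0 0 0", force=30)

```text
clock: 10.3
tcp_pos: [0.6246, -0.1357, 0.0573]
orientation: [1.297, 1.15, -1.296]
contact_force: [-1.5, -0.1, 6.2]
grip_width: 0.0267
```

```bash
python3 snap.py w7
```

```text
10.3 [ 0.6246 -0.1357  0.0573] 0.026723375624776165 [-1.5268 -0.1085  6.2417]
[[ 0.0005  0.9929 -0.1192]
 [ 0.     -0.1192 -0.9929]
 [-1.      0.0005 -0.0001]]
```

View pics/w7.png

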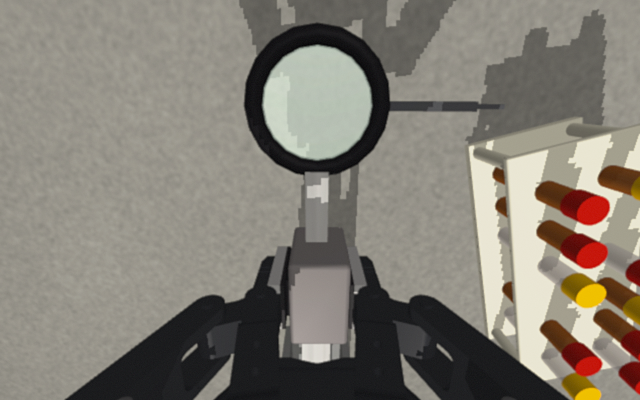

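Call:
apply_moves(series="0 0 0 0 0 -0.006 0; 0 0 0 0 0 -0.015 0; 0 0 0 0 0 -0.025 0; 0 0 0 0 0 -0.035 0; 0 0 0 0 0 -0.045 0; 0 0 0 0 0 -0.055 0; 0 0 0 0 0 -0.065 0; 0 0 0 0 0 -0.075 0; 0 0 0 0 0 -0.085 0; 0 0 0 0 0 -0.095 0; 0 0 0 0 0 -0.1 0; 0 0 0 0 0 -0.1 0")

```text
clock: 11.85
tcp_pos: [0.6371, -0.0352, 0.0573]
orientation: [1.297, 1.15, -1.294]
contact_force: [1.5, 0.8, 5.2]
grip_width: 0.027
```

```bash
python3 snap.py w8; python3 -c "
from h import *
im=cv2.imread('pics/w8.png'); crop(im,370,20,530,140,5,'pics/w8c.png')"
```

```text
11.85 [ 0.6371 -0.0352  0.0573] 0.027015072860036873 [1.4547 0.8149 5.2105]
[[ 0.0018  0.993  -0.1182]
 [ 0.0008 -0.1182 -0.993 ]
 [-1.      0.0016 -0.001 ]]
```

View pics/w8.png

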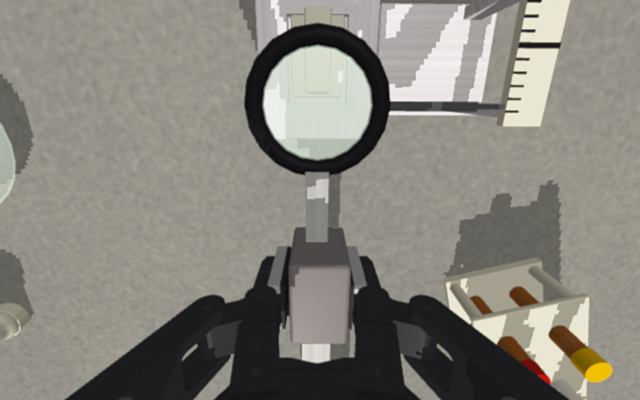

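View pics/w8c.png

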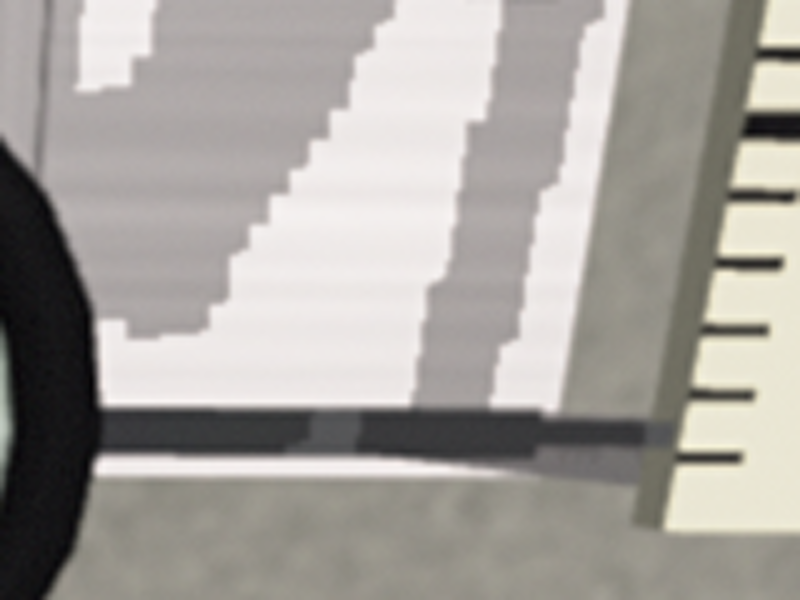

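```bash
cat > tr.py <<'E'
from h import *
import sys
np.set_printoptions(precision=4,suppress=True)
def tr(n,c0,s,pt,mk,zm=.068):
    w=dict(np.load(n+".npz"));p=cast(w,*un(c0,s,pt),.07)
    m=cast(w,*un(c0,s,mk),zm); a=np.radians(83.2);ex=np.array([np.cos(a),np.sin(a)])
    print(p,m,"remain",(m-p)[:2]@ex,"lat",(m-p)[:2]@np.array([-ex[1],ex[0]]))
E
python3 -c "
from tr import *
for z in (.068,.07): tr('w8',(370,20),5,(672,432),(745,125),z); tr('w8',(370,20),5,(672,432),(682,458),z)
for z in (.068,.07): tr('w5',(250,20),4,(625,364),(625,364))
"
```

```text
[0.7228 0.0363 0.07  ] [0.7278 0.0589 0.068 ] remain 0.023083103370393928 lat -0.0023177511204631155
[0.7228 0.0363 0.07  ] [0.7249 0.0339 0.068 ] remain -0.0021457554979475413 lat -0.002455161182509889
[0.7228 0.0363 0.07  ] [0.7266 0.0588 0.07  ] remain 0.022787607699483695 lat -0.0011090756294577094
[0.7228 0.0363 0.07  ] [0.7238 0.0341 0.07  ] remain -0.0020601071509454595 lat -0.001244409774261427
[ 0.7099 -0.0642  0.07  ] [ 0.7105 -0.0643  0.068 ] remain -8.078174459828724e-05 lat -0.0005668835427781377
[ 0.7099 -0.0642  0.07  ] [ 0.7105 -0.0643  0.068 ] remain -8.078174459828724e-05 lat -0.0005668835427781377
```

Call:
apply_moves(series="0 0 0 0 0 -0.005 0; 0 0 0 0 0 -0.012 0; 0 0 0 0 0 -0.018 0; 0 0 0 0 0 -0.0225 0; 0 0 0 0 0 -0.0225 0; 0 0 0 0 0 -0.0225 0; 0 0 0 0 0 -0.0225 0; 0 0 0 0 0 -0.0225 0")

```text
clock: 12.9
tcp_pos: [0.6399, -0.0134, 0.0573]
orientation: [1.298, 1.15, -1.294]
contact_force: [2.6, -0.4, 5.9]
grip_width: 0.0265
```

```bash
python3 snap.py w9; python3 -c "
from h import *
im=cv2.imread('pics/w9.png'); crop(im,450,60,550,135,8,'pics/w9c.png')"
```

```text
12.9 [ 0.6399 -0.0134  0.0573] 0.026457025645592106 [ 2.6339 -0.3854  5.8982]
[[ 0.0019  0.9929 -0.1186]
 [ 0.0007 -0.1186 -0.9929]
 [-1.      0.0018 -0.0009]]
```

View pics/w9c.png

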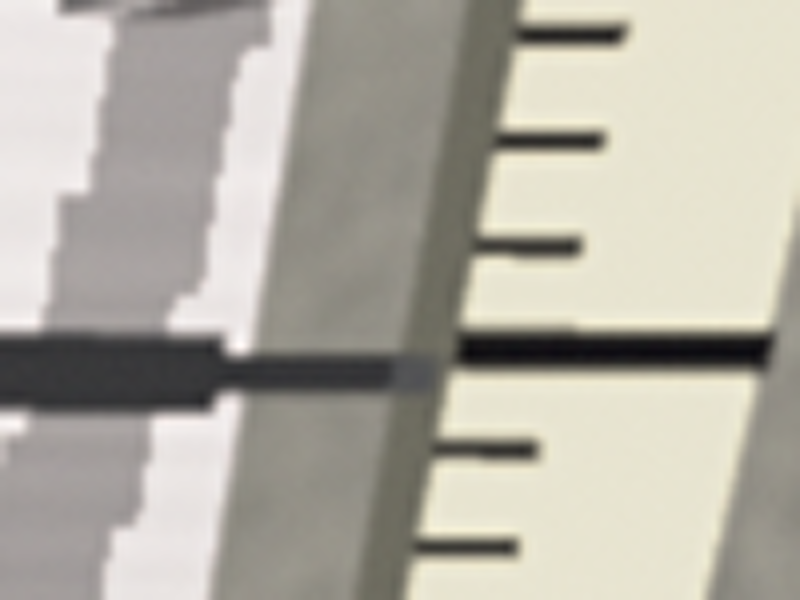

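View pics/w9.png

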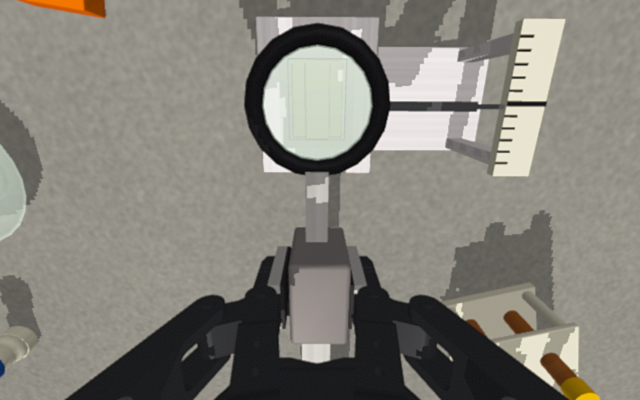

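```bash
python3 -c "
from tr import *
for z in (.068,.07): tr('w9',(450,60),8,(440,374),(458,349),z)
"
```

```text
[0.7258 0.0578 0.07  ] [0.7278 0.0588 0.068 ] remain 0.0011914130812980537 lat -0.001887361207930415
[0.7258 0.0578 0.07  ] [0.7266 0.0589 0.07  ] remain 0.001229332407493813 lat -0.0006806666219003844
```

Call:
apply_moves(series="0 0 0 0 0 -0.0012 0; 0 0 0 0 0 -0.0012 0; 0 0 0 0 0 -0.0012 0; 0 0 0 0 0 -0.0012 0; 0 0 0 0 0 -0.0012 0; 0 0 0 0 0 -0.0012 0")

```text
clock: 13.7
tcp_pos: [0.6399, -0.0131, 0.0574]
orientation: [1.297, 1.149, -1.295]
contact_force: [2.1, -0.6, 5.7]
grip_width: 0.0271
```

```bash
python3 snap.py w10; python3 -c "
from h import *
im=cv2.imread('pics/w10.png'); crop(im,450,60,550,135,8,'pics/w10c.png')
cv2.imwrite('pics/side10.png',cv2.resize(grab_frame('side')[130:300,280:480],None,fx=4,fy=4,interpolation=cv2.INTER_CUBIC)[:600])
cv2.imwrite('pics/scene10.png',grab_frame('scene'))"
```

```text
13.7 [ 0.6399 -0.0131  0.0574] 0.027139002818851614 [ 2.0962 -0.604   5.7266]
[[ 0.0018  0.9929 -0.1192]
 [-0.0002 -0.1192 -0.9929]
 [-1.      0.0018 -0.    ]]
```

View pics/w10c.png

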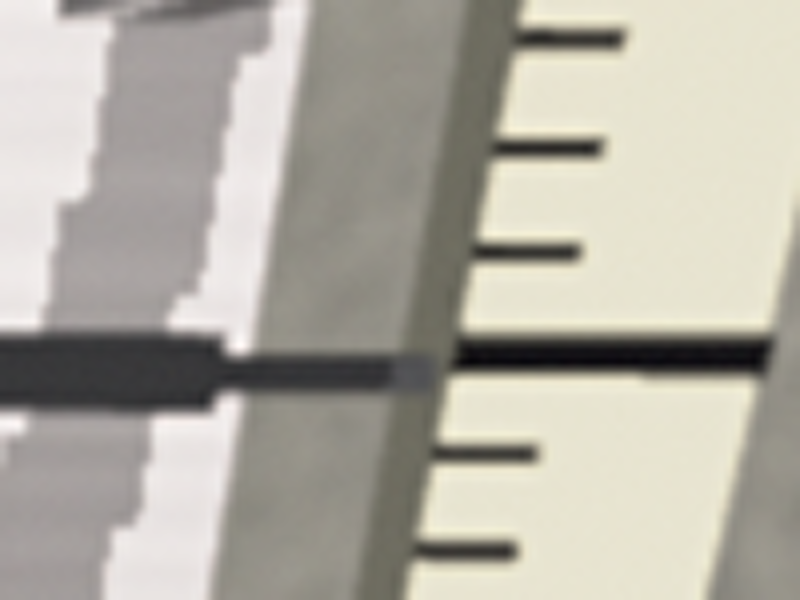

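View pics/side10.png

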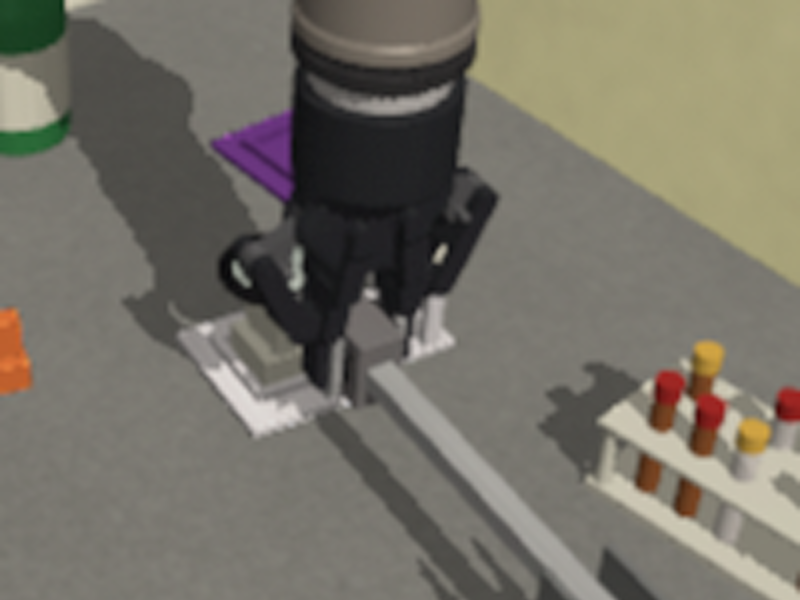

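View pics/scene10.png

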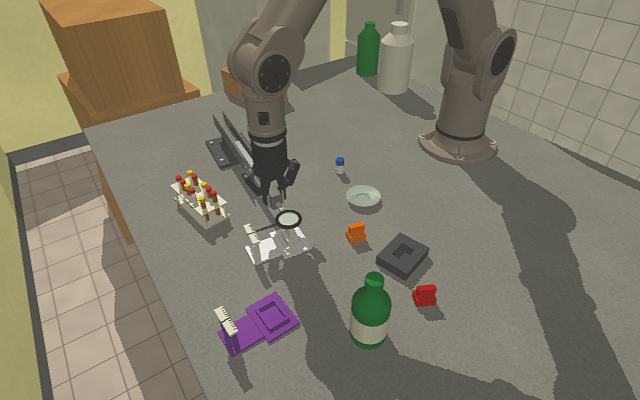

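The pointer is still about 1 mm short because the arm lags slightly under friction. I'll trim it.

Call:
apply_moves(series="0 0 0 0 0 -0.001 0; 0 0 0 0 0 -0.001 0; 0 0 0 0 0 -0.001 0; 0 0 0 0 0 -0.001 0; 0 0 0 0 0 -0.001 0; 0 0 0 0 0 -0.001 0; 0 0 0 0 0 -0.001 0; 0 0 0 0 0 -0.001 0")

```text
clock: 14.85
tcp_pos: [0.64, -0.0123, 0.0573]
orientation: [1.297, 1.149, -1.296]
contact_force: [2.2, -1.4, 4.7]
grip_width: 0.0274
```

```bash
python3 snap.py w11; python3 -c "
from h import *
im=cv2.imread('pics/w11.png'); crop(im,450,60,550,135,8,'pics/w11c.png')"
```

```text
14.85 [ 0.64   -0.0123  0.0573] 0.027411595971030222 [ 2.1944 -1.3645  4.6598]
[[ 0.0018  0.9928 -0.1194]
 [-0.0003 -0.1194 -0.9928]
 [-1.      0.0018  0.0001]]
```

View pics/w11c.png

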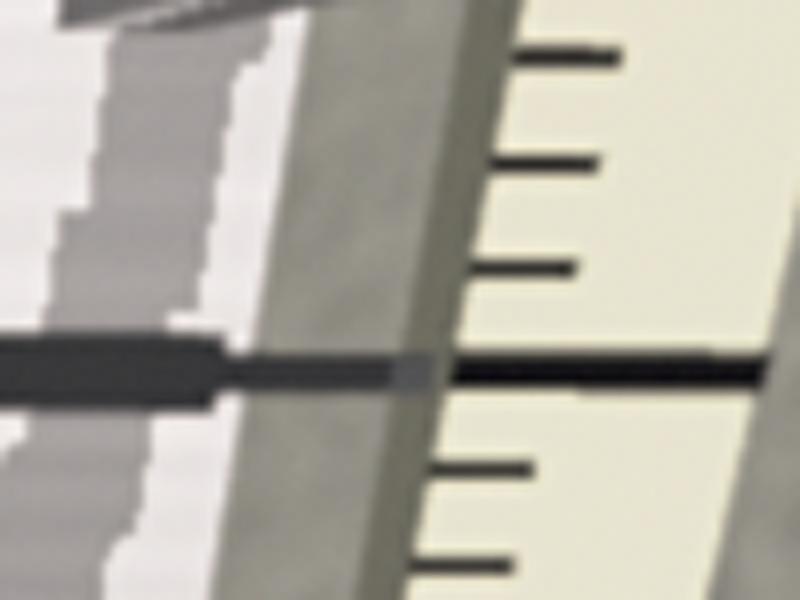

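Call:
apply_moves(series="0 0 0 0 0 0 0; 0 0 0 0 0 0 0; 0 0 0 0 0 0 0; 0 0 0 0 0 0 0; 0 0 0 0 0 0 0; 0 0 0 0 0 0 0; 0 0 0 0 0 0 0; 0 0 0 0 0 0 0")

```text
clock: 15.9
tcp_pos: [0.64, -0.0123, 0.0573]
orientation: [1.297, 1.149, -1.296]
contact_force: [2.7, -1.6, 4.6]
grip_width: 0.027
```

```bash
python3 snap.py w12; python3 -c "
from h import *
im=cv2.imread('pics/w12.png'); crop(im,450,60,550,135,8,'pics/w12c.png'); crop(im,225,0,405,170,4,'pics/w12l.png'); crop(im,250,220,390,360,4,'pics/w12h.png')
for n in ('w6','w7','w12'):
    i=cv2.imread(f'pics/{n}.png'); print(n,i[120:150,300:335].mean((0,1)),i[60:90,300:335].mean((0,1)))
"
```

```text
15.9 [ 0.64   -0.0123  0.0573] 0.02696946109719915 [ 2.7326 -1.6139  4.591 ]
[[ 0.0018  0.9929 -0.1193]
 [-0.0003 -0.1193 -0.9929]
 [-1.      0.0018  0.0001]]
w6 [183.25047619 196.59428571 186.76190476] [186.96666667 200.84285714 190.9352381 ]
w7 [179.45238095 192.47619048 182.79142857] [181.83904762 195.38190476 185.51142857]
w12 [196.60857143 212.5847619  204.08952381] [200.31142857 217.60571429 208.95142857]
```

View pics/w12c.png

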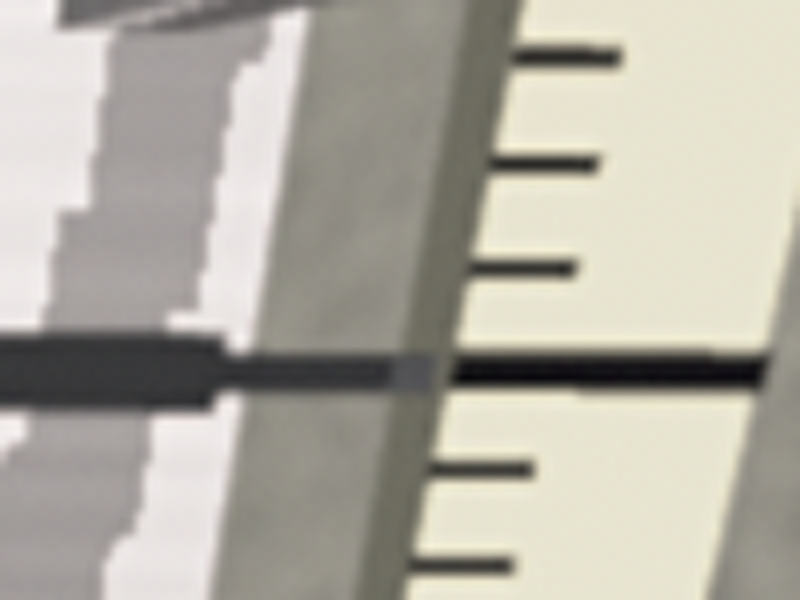

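View pics/w12l.png

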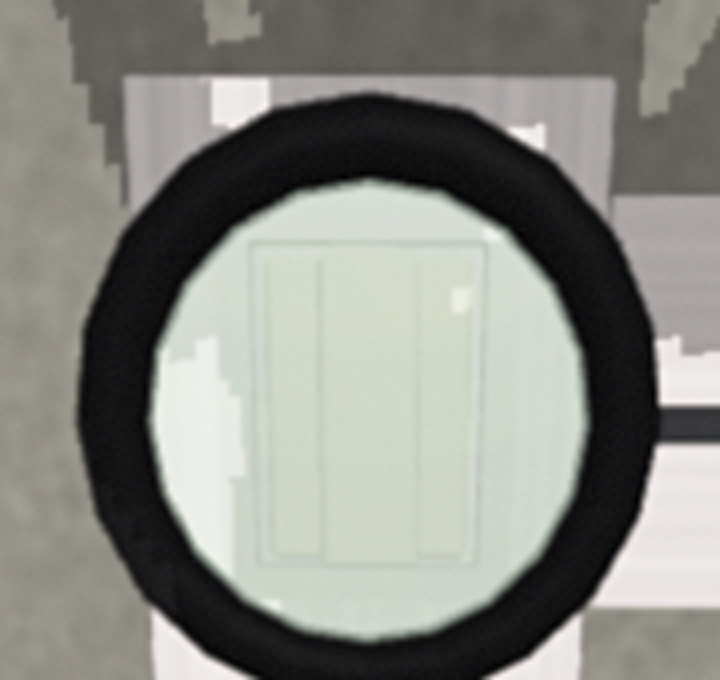

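View pics/w12h.png

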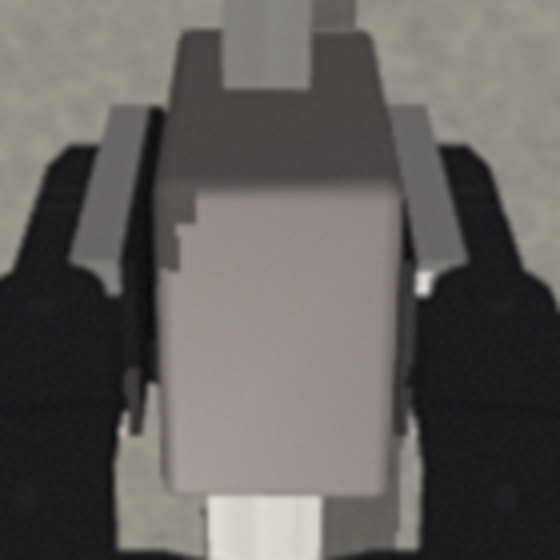

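The pointer is level with the mark and steady. The block is seated under the lens, and the width matches a fully pressed button. Handing in.

```bash
python3 -c "
from bench import *
print(hand_in())"
```

```text
the job is handed in; nothing more can be done
None
```

I seated the block upright in the lens stage's recess and let it go. I then squeezed the lock button, drew the arm out about 123 mm to the long mark, and handed in at about 16 s, still holding the head with the button in.

**Last checks**
- **Pointer:** level with the long mark to about 0.1 mm in the wrist image. It stayed steady over the final second before hand-in.
- **Block:** I measured its rib centre at (0.649, 0.069), within 0.5 mm of the recess centre, just after letting it go. The last picture shows it square inside the lip under the lens.
- **Button:** the grip read 27 mm. The same reading was about 1 mm low on the 12 mm rib, so this matches the 28 mm for fully in, and the arm slid freely.
- **Bystanders:** the last scene picture showed the bottle, dish, vial and tube rack apparently where they began. I did not re-measure them.

**Did not fit or could not be confirmed**
- **Lens light:** I could not clearly see the lens light up in the pictures. It showed no brightening when the button went in, and I could not separate the later brightening from the white stage behind it.
- **Wrist force:** a steady upward force of about 5 N remained while I held the head, far below the limits.
- **First pull:** it stopped 1.2 mm short because of friction, and I corrected it with two small trims.

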